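# Inspect a gear with a hand loupe at the stage light

### The arm

A 6-joint arm with a two-finger parallel gripper is mounted at the origin on the work surface. World frame = base frame: x ahead of the robot, y to its left, z up, the work surface at z = 0. Lengths are in m, angles in rad, forces in N, time in s.
With the tool pointing down it reaches from about 0.275 to 0.725 m from the base axis. Payload 15.9 kg.
Tool frame: the origin (TCP) lies at the very end of the fingers, on their centre line; the grasp point (between the pads) lies 19 mm behind it; y points along the fingers, z is the direction in which the jaws open and shut, and the axes are right-handed (so a half turn about y gives the same grasp; the last joint's range is limited). The gripper opens to 85 mm and grips with 20 to 120 N. Pads are 22 mm wide; open, the fingers measure 114 mm over their backs; the gripper's body (76 mm by 85 mm) begins 54 mm behind the grasp point. The pads swing forward as they close: fully open they stand 13 mm farther back than shut.
Start: joints at [-1.12, 0.213, -0.034, 1.323, 0, 1.571], TCP at [0.218, -0.45, 0.231] pointing down, gripper open.
Joint ranges: [-2.98, 2.98], [-0.74, 1.72], [-1.14, 1.35], [-2.1, 2.04], [-1.57, 1.44], [-3.14, 3.14]. Speed limits (rad/s): [1.89, 1.89, 2.39, 2.57, 3.14, 3.14].

### API

Orientations are given as a unit quaternion [w, x, y, z].
In Python, from rig import ctrl gives the robot as it stands.
- The arm moves only by the shell command python3 -m creep 'ROWS' [OPENING]. ROWS is text: rows parted by semicolons, each of 6 numbers parted by spaces: the shift along the tool's x, y, z scaled (see below), then the turn, a rotation vector about the tool's x, y, z scaled (see below). A call has 1 to 5 rows; each row is the pose to reach, as a shift and turn from the pose commanded when the call began, along the tool's axes at that moment, turning the shorter way round; what a row does not reach only later rows make up. The controller multiplies each number of a shift by 300 mm and each number of a turn by 180 degrees. A row lasts 1/10 s, in which the tool goes at most 50 mm and 8.59 degrees, less where a joint would pass 70% of its speed; a pose out of reach is approached as far as the arm can. A call with a number of a shift or a turn outside -1 to 1 is refused whole. A call with a gripper value outside its range is refused whole. OPENING is the opening, from -1 (shut) to 1 (fully open), set as the call begins (- or left out, the last holds). The fingers move at their own pace and stop on an object; the grip force is fixed at half the most. Time passes only in rows, so rows that repeat a pose let the fingers close. It gives the time, the measured TCP pose, the force and the opening at its end, in the units of the state.
- ctrl.state(): the state, without advancing time (a new reading comes with each control period).
- ctrl.camera(name): name is "scene" or "top"; returns the picture (480x640x3 uint8, red, green, blue); there is no depth.
- ctrl.calibration(name): a dict with "fx", "fy", "cx", "cy" (pixels), "D" ([k1, k2, p1, p2, k3] as OpenCV has them; the pictures are not rectified), "view" (4x4, takes a point from world to camera coordinates). Camera axes: x right, y down, z forward; pixel columns grow to the right and rows downward; lengths in m; the calibration is good to about 2 mm. A picture is of the moment at which its call begins. calibration takes no time and is no camera call.
- ctrl.hand_in(): hands the job in, once; it reports no verdict.
The state is a dict: "clock": time; "q": joint angles; "dq": joint speeds; "tau": joint torques, N m; "eef_pos": TCP position; "tcp_rot": TCP orientation; "ft_force": force on the tool from outside, world axes, zero at the start; "torque": the same for the moment, N m; "gripper_width": finger opening in m.
Only numpy, scipy, OpenCV 4.12 (cv2) and the standard library are available. Lean on these libraries where they do the work, as an engineer would, in place of code of your own. Each camera call takes 0.05 s, during which the arm holds its last target. There are 200 camera calls.

### The job

The gear on the glass of the inspection stand is to be looked over: first turn the stage light's dimmer to 7 on its 0-to-10 scale. Then pick up the loupe by its handle and hold it level and still over the gear, the gear in the middle of the lens and the lens at the height of the stop collar clamped on the post, which marks the focal height. Finish while holding it there, with the loupe touching nothing but your fingers, and leave the gear and the other things on the bench where they are.

Things in the scene. Friction and masses are not known exactly. Their poses are not given: they have to be found in the camera images.
- stand: microscope post stand without its head, fixed. White light base 270 (x) by 200 (y) mm, top 45 mm above the bench; flush round opal glass stage, diameter 95, at x -5, y 0 (top at 46). Steel post, diameter 25, at x +105, y 0, up to 280 mm; flange diameter 60. Dimmer at x -95, y -55 mm. Rest is at most 5 mm high. Origin: centre of the underside; x from the front (robot's side) to the post, y left
- dimmer (a joint): knob angle in rad, growing clockwise from above. 11 black ticks round it, 30 degrees apart, are 0 to 10 (0, 5, 10 longer). The white line on the knob points at n at 0.5236 n: 0 at 0, 7 at 3.665, 10 at 5.236 (end stops). Tick 5 lies towards the post (stand's +x), 0 lies 150 degrees anticlockwise of it, 7 lies 60 degrees clockwise of it. No detents, friction 0.03 N m, stays where left
- dimmer_grip (a point): on the knob's vertical axis, 60 mm above the bench. Black round fluted knob on the base's top face, diameter 36 mm, top 70 mm above the bench, skirt of diameter 42 mm in its lowest 5 mm; it can be gripped in any finger direction
- collar: dark steel stop collar clamped on the post, fixed: diameter 46 mm, 12 mm high, thumbscrew pointing away from the stage. Origin: its centre on the post's axis, half-way up; this height is the focal height for the lens centre, 85 to 135 mm above the stage glass from run to run
- gear: the part: small steel spur gear lying flat on the stage glass, tip diameter 32 mm, 6 mm thick, hub diameter 15 mm and 10 mm high in all, 30 g, loose. Origin: centre of its underside
- loupe: reading loupe lying flat on the bench: round glass lens in a dark metal rim (outside diameter 72, 12 mm thick), straight black handle along its own -x, 18 mm wide, 16 mm high, 48 to 150 mm from the lens centre; undersides in one plane. About 110 g, centre of mass some 30 mm from the lens centre towards the handle. Origin: lens centre on the underside; z is the lens axis
- loupe_lens (a point): centre of the lens, 6 mm above the loupe's underside
- loupe_grip (a point): place to hold the handle: on its axis 75 mm from the lens centre (along -x), 8 mm above the underside
- mirror: bystander: round steel inspection mirror, smaller than the loupe (head diameter 40 mm, 6 mm thick, no glass lens), thin stem and 11 mm wide handle along its own -x, 148 mm from head centre to end. Lies to one side of the stand, the loupe to the other. Origin: head centre, underside
- calliper: bystander: digital calliper, 235 mm long along its x, lying flat, at most 13 mm high
- tweezers: bystander: steel tweezers, 125 mm long along their x, 9 mm high
- ring_gauge: bystander: steel ring gauge, outside diameter 48 mm, 16 mm high, on the bench just left of the stand
- bottle: bystander: clear drinking bottle standing on the bench, diameter 64 mm, 210 mm high

How it is judged:
By the outcome, as a careful person would: the job done as asked, in the order asked, and still so for the second after the job is handed in, while the arm keeps its last pose, push and grip.
It also fails if it takes over 64 s, if anything falls off the work surface, if the arm or the gripper's body presses on something with over 40 N, if the wrist force passes 120 N, or if a joint passes its speed limit or range.

## Working session

There is one attempt and no reset: what is moved stays moved. The work goes in short steps, Python scripts to look and compute and a shell command to move; the robot and the scene stay as the last step left them, time stands still between calls to the robot, and variables do not carry over. Pictures are saved under pics/ and viewed, about 8 in all and at most 12, crops included, and the job is handed in when it is done.

```bash
mkdir -p pics; ls
cat > h.py <<'E'
import numpy as np, cv2, json
from rig import ctrl
from scipy.spatial.transform import Rotation as R
def cal(n):
    c=ctrl.calibration(n); K=np.array([[c['fx'],0,c['cx']],[0,c['fy'],c['cy']],[0,0,1.]])
    return K,np.array(c['D'],float),np.array(c['view'],float)
def ray(n,uv):
    K,D,V=cal(n); p=cv2.undistortPoints(np.array(uv,float).reshape(-1,1,2),K,D).reshape(-1,2)
    d=np.c_[p,np.ones(len(p))]@V[:3,:3]; return -V[:3,:3].T@V[:3,3],d/np.linalg.norm(d,axis=1)[:,None]
def onplane(n,uv,z):
    o,d=ray(n,uv); return o+d*((z-o[2])/d[:,2])[:,None]
def proj(n,P):
    K,D,V=cal(n); return cv2.projectPoints(np.array(P,float).reshape(-1,1,3),cv2.Rodrigues(V[:3,:3])[0],V[:3,3],K,D)[0].reshape(-1,2)
def snap(n,f=None):
    im=ctrl.camera(n)[:,:,::-1].copy()
    if f: cv2.imwrite('pics/'+f,im)
    return im
def tcp():
    s=ctrl.state(); q=s['tcp_rot']; return np.array(s['eef_pos']),R.from_quat([q[1],q[2],q[3],q[0]])
def delta(P,Rt=None):
    p,r=tcp(); sh=r.inv().apply(np.array(P)-p)/0.3
    tu=(r.inv()*Rt).as_rotvec()/np.pi if Rt is not None else np.zeros(3)
    print('row',np.round(sh,4),np.round(tu,4))
E
python3 - <<'E'
from h import *
for n in('scene','top'):
    snap(n,n+'0.png'); K,D,V=cal(n); print(n,K[0,0],K[0,2],K[1,2],D,-V[:3,:3].T@V[:3,3]); print(V.round(3))
s=ctrl.state(); print(s); print(tcp()[1].as_matrix().round(3))
E
```

```text
pics
scene 513.2470206715709 320.605937883369 240.2666569015791 [0.00010951 0.         0.         0.         0.        ] [ 1.02864094 -0.60833574  0.9430853 ]
[[ 0.77   0.637 -0.006 -0.399]
 [ 0.483 -0.59  -0.646 -0.247]
 [-0.416  0.495 -0.763  1.448]
 [ 0.     0.     0.     1.   ]]
top 434.0538883757072 314.0318666709394 242.79904440085687 [0.01555568 0.         0.         0.         0.        ] [ 0.3805828  -0.0756856   1.06064824]
[[ 0.019 -1.     0.02  -0.104]
 [-0.984 -0.022 -0.175  0.558]
 [ 0.175 -0.017 -0.984  0.976]
 [ 0.     0.     0.     1.   ]]
{'clock': 0.1, 'q': array([-1.12001838e+00,  2.13305871e-01, -3.49674259e-02,  1.32350309e+00,
       -3.59239874e-06,  1.57082363e+00]), 'dq': array([-0.00114195, -0.00168733,  0.00151451, -0.00073914,  0.00241047,
        0.00067923]), 'tau': array([ 1.04096055e-04, -6.87243676e+01,  4.87808812e+01,  1.22720274e-02,
        5.27833913e-05,  5.58911483e-05]), 'eef_pos': array([ 0.21770228, -0.44978685,  0.23087767]), 'tcp_rot': array([ 0.15794001, -0.15809738,  0.68956164, -0.68888673]), 'ft_force': array([-0.46670982,  0.72964549,  0.51889753]), 'torque': array([-0.05268222, -0.00984254,  0.04809123]), 'gripper_width': 0.08558478129823818}
[[-0.9   -0.     0.436]
 [-0.436  0.001 -0.9  ]
 [ 0.    -1.    -0.001]]
```

View pics/scene0.png

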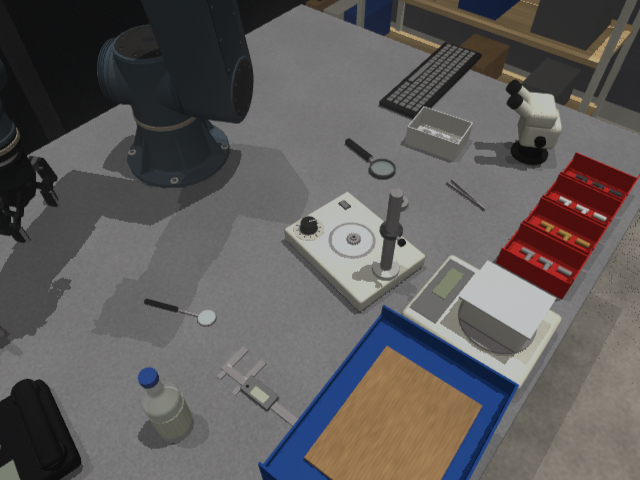

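View pics/top0.png

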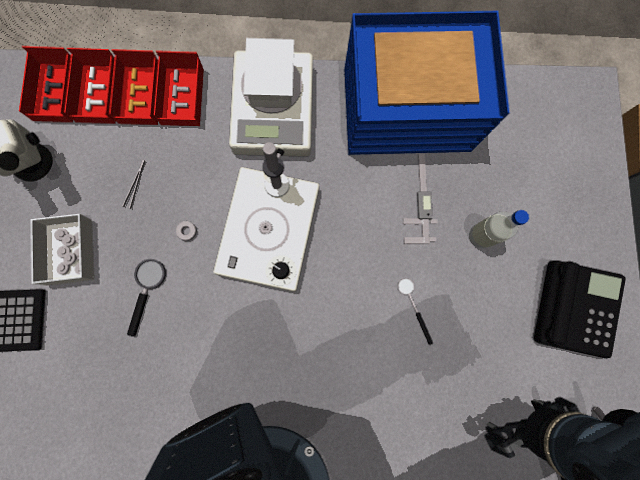

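The scene picture shows the stand in the middle (dimmer at 309,226, gear at 353,239, collar at 391,230) and the loupe at (381,168). In the top picture the loupe lens is at (150,273), its handle ends at (133,333), the dimmer is at (281,270) and the gear at (266,228).

Run:
```python
import cv2,numpy as np
t=cv2.imread('pics/top0.png');s=cv2.imread('pics/scene0.png')
a=cv2.resize(t[140:300,210:330],(400,533),interpolation=cv2.INTER_CUBIC)   # x3.333
b=cv2.resize(s[180:310,280:430],(400,347),interpolation=cv2.INTER_CUBIC)  # x2.667
c=cv2.resize(s[205:245,290:330],(200,186),interpolation=cv2.INTER_CUBIC)
d=cv2.resize(t[253:288,263:298],(200,186),interpolation=cv2.INTER_CUBIC)
o=np.zeros((533,800,3),np.uint8);o[:,:400]=a;o[:347,400:]=b;o[347:,400:600]=c;o[347:,600:]=d
cv2.imwrite('pics/comp.png',o)
```

```text
(no output)
```

View pics/comp.png

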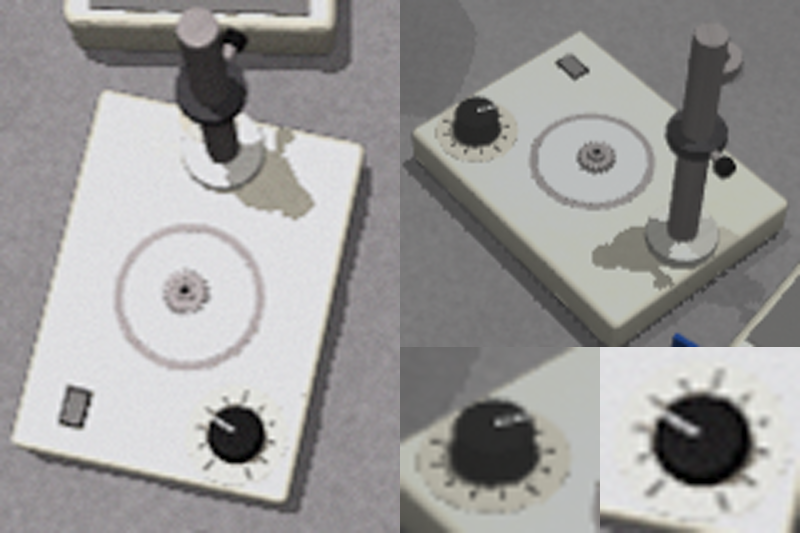

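The composite shows the dimmer's white line pointing between the ticks (about 2 by the look of it), the gear slightly off the glass centre at (185,291), and the collar at (212,95) top and (697,135) scene.

```bash
cat > m.py <<'E'
from h import *
T=lambda x,y:[(x+.5)/(400/120)-.5+210,(y+.5)/(533/160)-.5+140]
S=lambda x,y:[(x-400+.5)/(400/150)-.5+280,(y+.5)/(347/130)-.5+180]
C=onplane('top',[T(103,92),T(362,145),T(287,500),T(13,443)],.045)[:,:2]
M=np.array([[.135,.1],[.135,-.1],[-.135,-.1],[-.135,.1]])
c=C.mean(0);H=M.T@(C-c);yaw=np.arctan2(H[0,1]-H[1,0],H[0,0]+H[1,1])
Rz=np.array([[np.cos(yaw),-np.sin(yaw)],[np.sin(yaw),np.cos(yaw)]])
W=lambda x,y:c+Rz@[x,y]
print('stand',c.round(4),'yaw',np.degrees(yaw),'res',((M@Rz.T+c-C)*1e3).round(1).tolist())
Cs=onplane('scene',[S(580,32),S(787,203)],.045);print('scene corners(left-front, post-right?)',Cs.round(4).tolist(),W(-.135,.1),W(.135,-.1))
print('glass top',onplane('top',[T(190,296)],.046),'scene',onplane('scene',[S(592,161)],.046),W(-.005,0))
print('gear top',onplane('top',[T(185,291)],.056),'scene',onplane('scene',[S(597,153)],.056))
print('knob',onplane('top',[T(237,434)],.068),'scene',onplane('scene',[S(477,108)],.068),W(-.095,-.055))
L=onplane('top',[T(232,431),T(209,418)],.07);d=L[1]-L[0]
print('line ang n=',(5-np.degrees(np.arctan2(d[1],d[0])-yaw)/30))
P=W(.105,0)
for n,uv in(('top',T(212,95)),('scene',S(697,135))):
    o,d=ray(n,[uv]);d=d[0];t=np.dot(P-o[:2],d[:2])/np.dot(d[:2],d[:2]);q=o+t*d;print('collar',n,q,'axis',P,'above glass',q[2]-.046)
im=cv2.imread('pics/top0.png');hsv=im.max(2)
m=(hsv[240:350,110:190]<75).astype(np.uint8);n,l,s,ce=cv2.connectedComponentsWithStats(m)
for i in range(1,n):
    if s[i,4]>40:
        y,x=np.nonzero(l==i);print('dark',s[i],ce[i]+[110,240])
cv2.imwrite('pics/l.png',np.hstack([cv2.resize(im[240:350,110:190],(400,550),interpolation=cv2.INTER_CUBIC),cv2.resize(cv2.imread('pics/scene0.png')[130:190,335:405],(400,550),interpolation=cv2.INTER_CUBIC)]))
E
python3 m.py
```

```text
stand [0.5971 0.0196] yaw -10.667717603299682 res [[3.7, 2.6], [2.2, -3.5], [-3.4, -1.4], [-2.4, 2.3]]
scene corners(left-front, post-right?) [[0.4894, 0.1387, 0.045], [0.7482, 0.087, 0.045]] [0.48296829 0.14283532] [ 0.71127936 -0.10368863]
glass top [[0.59325837 0.02082241 0.046     ]] scene [[0.59443465 0.01951705 0.046     ]] [0.59221024 0.02049891]
gear top [[0.59469718 0.02353981 0.056     ]] scene [[0.59714408 0.02233578 0.056     ]]
knob [[ 0.49238187 -0.01722236  0.068     ]] scene [[ 0.49141557 -0.01113408  0.068     ]] [ 0.49358447 -0.01689037]
line ang n= 2.5867492116297024
collar top [7.00331812e-01 4.07310674e-05 1.68235306e-01] axis [7.00309134e-01 1.36487824e-04] above glass 0.1222353056236997
collar scene [7.01276817e-01 6.56666382e-04 1.73074147e-01] axis [7.00309134e-01 1.36487824e-04] above glass 0.12707414708904136
dark [ 17  20  40  77 572] [141.55244755 302.88461538]
```

View pics/l.png

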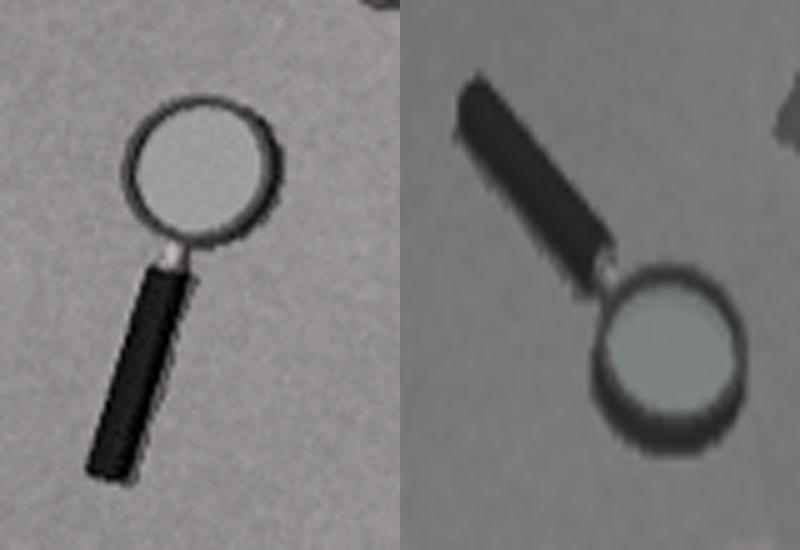

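The loupe crop shows the lens centre at about (201,171) and the handle axis from (170,268) to (112,475). I'll go above the knob first, turning anticlockwise beforehand so that joint 6 keeps room for the clockwise turn.

```bash
cat > go.py <<'E'
import sys
from h import *
# x y z azimuth_of_tool_z(deg), tool pointing down
x,y,z,a=map(float,sys.argv[1:]);a=np.radians(a);c,s=np.cos(a),np.sin(a)
Rt=R.from_matrix(np.array([[s,-c,0],[0,0,-1],[c,s,0]]).T)
p,_=tcp();print('tcp',p.round(4),'q',ctrl.state()['q'].round(3),'F',ctrl.state()['ft_force'].round(1),'w',round(ctrl.state()['gripper_width'],4));delta([x,y,z],Rt)
E
python3 go.py .4936 -.0169 .13 62
python3 - <<'E'
from h import *
T=lambda x,y:[(x+.5)/5-.5+110,(y+.5)/5-.5+240]
l=onplane('top',[T(201,171)],.008)[0];h=onplane('top',[T(170,268),T(112,475)],.016)
S=lambda x,y:[(x-400+.5)*70/400-.5+335,(y+.5)*60/550-.5+130]
ls=onplane('scene',[S(671,352)],.009)[0];hs=onplane('scene',[S(602,255),S(478,95)],.014)
print(l,h,ls,hs)
E
```

```text
tcp [ 0.2177 -0.4498  0.2309] q [-1.12   0.213 -0.035  1.324 -0.     1.571] F [-0.5  0.7  0.5] w 0.0856
row [-1.4564  0.3371 -0.8979] [ 2.00e-04 -7.01e-01 -3.00e-04]
[0.48322984 0.30078593 0.008     ] [[0.43610936 0.30850117 0.016     ]
 [0.33984455 0.32665732 0.016     ]] [0.48477375 0.30066768 0.009     ] [[0.43703173 0.31030143 0.014     ]
 [0.34487096 0.3323606  0.014     ]]
```

```bash
python3 -m creep '-0.8 0.15 -0.5 0 -0.3 0;-0.8 0.15 -0.5 0 -0.3 0;-0.8 0.15 -0.5 0 -0.3 0;-0.8 0.15 -0.5 0 -0.3 0;-0.8 0.15 -0.5 0 -0.3 0' 1; python3 go.py .4936 -.0169 .13 62
```

```text
clock: 0.6
eef_pos: [0.3497, -0.2392, 0.1916]
tcp_rot: [0.401, -0.401, 0.582, -0.582]
ft_force: [1.1, -0.9, 0.4]
gripper_width: 0.085
tcp [ 0.3497 -0.2392  0.1916] q [-0.6    0.069 -0.304  1.198  0.     1.335] F [ 1.1 -0.9  0.4] w 0.085
row [-0.8632  0.2055  0.1842] [ 0.     -0.4604 -0.    ]
```

```bash
python3 -m creep '-0.863 0.2055 0.184 0 -0.46 0;-0.863 0.2055 0.184 0 -0.46 0;-0.863 0.2055 0.184 0 -0.46 0;-0.863 0.2055 0.184 0 -0.46 0;-0.863 0.2055 0.184 0 -0.46 0' ; python3 go.py .4936 -.0169 .13 62
```

```text
clock: 1.1
eef_pos: [0.4833, -0.0353, 0.1348]
tcp_rot: [-0.587, 0.587, -0.395, 0.395]
ft_force: [1.3, -1.2, 0.1]
gripper_width: 0.0853
tcp [ 0.4833 -0.0353  0.1348] q [-0.073  0.222 -0.271  1.078 -0.     1.111] F [ 1.3 -1.2  0.1] w 0.0853
row [-0.044   0.016   0.0549] [ 0.     -0.2214  0.    ]
```

```bash
python3 -m creep '-0.04 0.016 0.05 0 -0.21 0;-0.04 0.016 0.05 0 -0.21 0;-0.04 0.016 0.05 0 -0.21 0;-0.04 0.016 0.05 0 -0.21 0;-0.04 0.016 0.05 0 -0.21 0' ; python3 -m creep '0 0 0 0 0 0;0 0 0 0 0 0'; python3 go.py .4936 -.0169 .10 62
python3 - <<'E'
from h import *
t=snap('top','t1.png');s=snap('scene','s1.png')
cv2.imwrite('pics/c1.png',np.hstack([cv2.resize(t[220:300,240:330],(400,400),interpolation=cv2.INTER_CUBIC),cv2.resize(s[170:260,265:355],(400,400),interpolation=cv2.INTER_CUBIC)]))
E
```

```text
clock: 1.6
eef_pos: [0.492, -0.0205, 0.1302]
tcp_rot: [-0.683, 0.683, -0.184, 0.183]
ft_force: [-0.0, -0.2, -0.5]
gripper_width: 0.0855
clock: 1.8
eef_pos: [0.4921, -0.0207, 0.1304]
tcp_rot: [-0.682, 0.682, -0.186, 0.186]
ft_force: [0.1, -0.4, 0.2]
gripper_width: 0.0855
tcp [ 0.4921 -0.0207  0.1304] q [-0.042  0.241 -0.258  1.072  0.     0.491] F [ 0.1 -0.4  0.2] w 0.0855
row [-0.002   0.1012  0.0135] [ 0.0001 -0.0142 -0.0001]
```

View pics/c1.png

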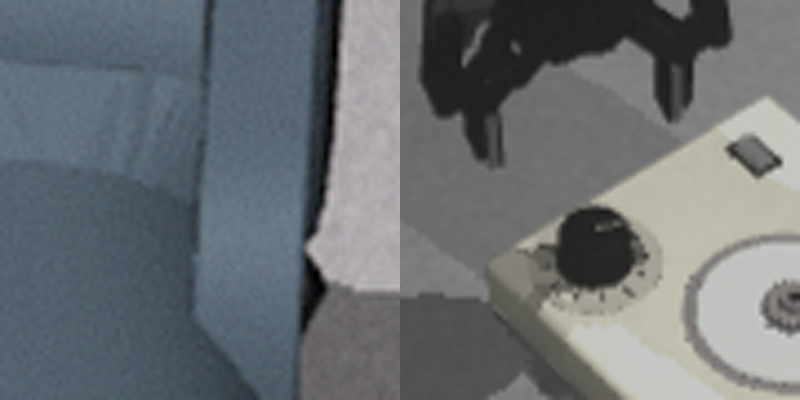

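The scene crop shows the open fingers above and clear, and the knob with its cap centred near (597,234). The arm hides the knob from the top camera, so I rely on the scene view and the stand's pose.

```bash
python3 - <<'E'
from h import *
print(onplane('scene',[[309.1,222.6]],.07))
E
python3 -m creep '-0.001 0.1 0.0135 0 -0.014 0;-0.001 0.18 0.0135 0 -0.014 0;-0.001 0.24 0.0135 0 -0.014 0;-0.001 0.24 0.0135 0 -0.014 0;-0.001 0.24 0.0135 0 -0.014 0'; python3 go.py .493 -.017 .051 62
```

```text
[[ 0.49855585 -0.0175263   0.07      ]]
clock: 2.4
eef_pos: [0.494, -0.0171, 0.059]
tcp_rot: [-0.686, 0.686, -0.171, 0.171]
ft_force: [0.1, 0.4, 0.7]
gripper_width: 0.0855
tcp [ 0.494  -0.0171  0.059 ] q [-0.035  0.304 -0.368  0.899 -0.     0.453] F [0.1 0.4 0.7] w 0.0855
row [-0.0031  0.0266 -0.0014] [ 0.      0.0003 -0.    ]
```

```bash
python3 -m creep '0 0.026 0 0 0 0;0 0.026 0 0 0 0;0 0.026 0 0 0 0;0 0.026 0 0 0 0' -0.05; python3 -m creep '0 0 0 0 0 0;0 0 0 0 0 0;0 0 0 0 0 0;0 0 0 0 0 0' -1;python3 -m creep '0 0 0 0 0 0;0 0 0 0 0 0;0 0 0 0 0 0;0 0 0 0 0 0'; python3 go.py .493 -.017 .051 62
```

```text
clock: 2.8
eef_pos: [0.4942, -0.0171, 0.0511]
tcp_rot: [0.686, -0.686, 0.17, -0.171]
ft_force: [0.3, 0.3, 0.0]
gripper_width: 0.0407
clock: 3.2
eef_pos: [0.4949, -0.016, 0.0517]
tcp_rot: [0.687, -0.685, 0.17, -0.171]
ft_force: [0.1, 9.5, 9.8]
gripper_width: 0.0334
clock: 3.6
eef_pos: [0.4949, -0.016, 0.0517]
tcp_rot: [0.687, -0.685, 0.17, -0.171]
ft_force: [0.2, 9.4, 9.6]
gripper_width: 0.0339
tcp [ 0.4949 -0.016   0.0517] q [-0.034  0.312 -0.379  0.879  0.002  0.453] F [0.2 9.4 9.6] w 0.0339
row [-0.0042  0.0022 -0.0059] [-0.0009  0.0007  0.0003]
```

```bash
for i in 1; do python3 -m creep '0 -0.002 0.004 0 0 0;0 -0.002 0.004 0 0.04 0;0 -0.002 0.004 0 0.08 0;0 -0.002 0.004 0 0.12 0;0 -0.002 0.004 0 0.16 0'; done; python3 -m creep '0 0 0 0 0.04 0;0 0 0 0 0.08 0;0 0 0 0 0.12 0;0 0 0 0 0.16 0;0 0 0 0 0.2 0'; python3 go.py .493 -.017 .051 62; python3 -c "
from h import *
print(ctrl.state()['torque'])"
```

```text
clock: 4.1
eef_pos: [0.4946, -0.0163, 0.0517]
tcp_rot: [-0.621, 0.622, -0.337, 0.338]
ft_force: [-4.2, -3.1, 7.0]
gripper_width: 0.0343
clock: 4.6
eef_pos: [0.4938, -0.0165, 0.0517]
tcp_rot: [-0.486, 0.487, -0.513, 0.513]
ft_force: [-8.9, -3.5, 13.1]
gripper_width: 0.0337
tcp [ 0.4938 -0.0165  0.0517] q [-3.300e-02  3.120e-01 -3.780e-01  8.820e-01 -1.000e-03  1.591e+00] F [-8.9 -3.5 13.1] w 0.0337
row [ 0.0017  0.0023 -0.0026] [ 5.000e-04 -3.612e-01  2.000e-04]
[-0.78303982  1.86828209  0.02213976]
```

```bash
python3 -m creep '0 -0.002 0 0 0.04 0;0 -0.002 0 0 0.08 0;0 -0.002 0 0 0.12 0;0 -0.002 0 0 0.16 0;0 -0.002 0 0 0.2 0'; python3 -m creep '0 0 0 0 0.04 0;0 0 0 0 0.08 0;0 0 0 0 0.12 0;0 0 0 0 0.15 0;0 0 0 0 0.15 0'; python3 -m creep '0 0 0 0 0 0;0 0 0 0 0 0'; python3 go.py .493 -.017 .051 62
```

```text
clock: 5.1
eef_pos: [0.493, -0.0163, 0.0517]
tcp_rot: [0.303, -0.305, 0.638, -0.638]
ft_force: [-9.3, -1.3, 6.8]
gripper_width: 0.0339
clock: 5.6
eef_pos: [0.4927, -0.0158, 0.0517]
tcp_rot: [0.146, -0.149, 0.692, -0.691]
ft_force: [-12.2, 2.1, 9.0]
gripper_width: 0.0343
clock: 5.8
eef_pos: [0.4927, -0.0159, 0.0517]
tcp_rot: [0.148, -0.15, 0.692, -0.691]
ft_force: [-11.4, 2.4, 9.7]
gripper_width: 0.0342
tcp [ 0.4927 -0.0159  0.0517] q [-0.032  0.312 -0.378  0.884  0.     2.685] F [-11.4   2.4   9.7] w 0.0342
row [0.0006 0.0024 0.0039] [ 0.0013 -0.7095 -0.    ]
```

```bash
python3 -m creep '0 0 0 0 0 0;0 0 0 0 0 0;0 0 0 0 0 0;0 -0.1 0 0 0 0;0 -0.2 0 0 0 0' 0.3; python3 -m creep '0 -0.1 0 0 0 0;0 -0.1 0 0 0 0;0 -0.1 0 0 0 0'; python3 go.py .43 -.22 .15 -66
```

```text
clock: 6.3
eef_pos: [0.494, -0.016, 0.1123]
tcp_rot: [0.148, -0.149, 0.691, -0.691]
ft_force: [1.0, -0.7, 0.4]
gripper_width: 0.0557
clock: 6.6
eef_pos: [0.4951, -0.016, 0.1423]
tcp_rot: [-0.149, 0.148, -0.691, 0.691]
ft_force: [-0.5, 0.3, -0.9]
gripper_width: 0.0558
tcp [ 0.4951 -0.016   0.1423] q [-0.032  0.237 -0.232  1.101 -0.     2.685] F [-0.5  0.3 -0.9] w 0.0558
row [ 0.4774 -0.026   0.5305] [-0.0002  0.0016 -0.0004]
```

```bash
python3 -m creep '0.47 -0.03 0.53 0 0 0;0.47 -0.03 0.53 0 0 0;0.47 -0.03 0.53 0 0 0;0.47 -0.03 0.53 0 0 0;0.47 -0.03 0.53 0 0 0'; python3 -m creep '0 0 0 0 0 0';python3 go.py .43 -.22 .15 -66
python3 - <<'E'
from h import *
t=snap('top','t2.png');s=snap('scene','s2.png')
cv2.imwrite('pics/c2.png',np.hstack([cv2.resize(t[250:290,261:301],(400,400),interpolation=cv2.INTER_CUBIC),cv2.resize(s[205:245,290:330],(400,400),interpolation=cv2.INTER_CUBIC)]))
E
```

```text
clock: 7.1
eef_pos: [0.4295, -0.2224, 0.15]
tcp_rot: [0.147, -0.148, 0.692, -0.692]
ft_force: [0.1, 0.1, 0.5]
gripper_width: 0.0558
clock: 7.2
eef_pos: [0.4304, -0.2203, 0.15]
tcp_rot: [0.147, -0.148, 0.692, -0.691]
ft_force: [-0.3, 1.6, 0.4]
gripper_width: 0.0555
tcp [ 0.4304 -0.2203  0.15  ] q [-0.473  0.211 -0.244  1.117 -0.     2.248] F [-0.3  1.6  0.4] w 0.0555
row [ 0.0008 -0.0001 -0.0015] [0.0003 0.0006 0.0003]
```

View pics/c2.png

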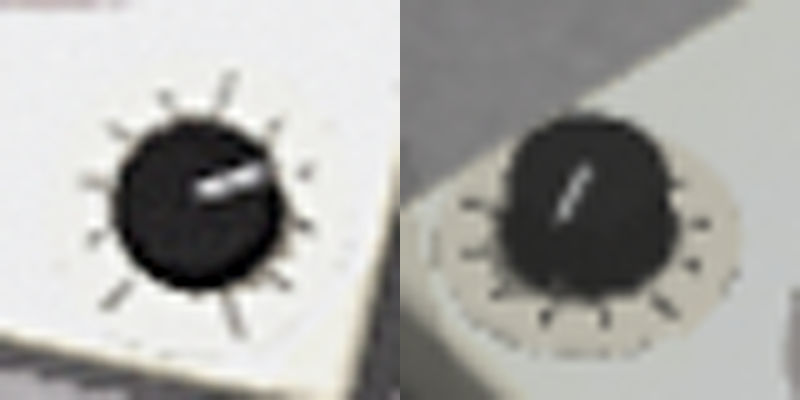

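Top crop: the white line runs (198,190) to (262,172) and points close to tick 7 at (306,172). I'll compute the reading from the ticks and line.

Run:
```python
from h import *
def fit(n,off,ox,ticks,mask):
    P=lambda a:[[(x-ox+.5)/10-.5+off[0],(y+.5)/10-.5+off[1]] for x,y in a]
    k=np.array([t[0] for t in ticks]);p=onplane(n,P([t[1:] for t in ticks]),.0455)[:,:2]
    # circle of ticks: p=c+r*rot(yaw+(5-k)*30)
    a=np.radians((5-k)*30.);A=np.zeros((2*len(k),4));A[0::2]=np.c_[np.cos(a),-np.sin(a),np.ones_like(a),0*a];A[1::2]=np.c_[np.sin(a),np.cos(a),0*a,np.ones_like(a)]
    s,*_=np.linalg.lstsq(A,p.ravel(),rcond=None);yaw=np.arctan2(s[1],s[0])
    im=cv2.imread('pics/%s2.png'%n[0])[mask[1]:mask[3],mask[0]:mask[2]].max(2).astype(float)
    w=np.clip(im-mask[4],0,None);ys,xs=np.mgrid[mask[1]:mask[3],mask[0]:mask[2]]
    uv=np.c_[xs.ravel(),ys.ravel()];g=onplane(n,uv,.07)[:,:2];w=w.ravel();m=(w[:,None]*g).sum(0)/w.sum();C=((g-m)*w[:,None]).T@(g-m);d=np.linalg.eigh(C)[1][:,1]
    v=m-s[2:]; d=d*np.sign(d@v)
    e=lambda d:5-np.degrees((np.arctan2(d[1],d[0])-yaw+np.pi)%(2*np.pi)-np.pi)/30
    print(n,'centre',s[2:].round(4),'r',np.hypot(*s[:2]).round(4),'yaw',np.degrees(yaw).round(1),'res mm',(1e3*(A@s-p.ravel())).round(1),'n dir',e(d).round(2),'n from centre',e(v).round(2), 'linemid',m.round(4))
fit('top',(261,250),0,[(0,117,298),(1,97,239),(2,94,182),(3,120,130),(4,166,99),(5,228,92),(6,274,127),(7,306,172),(8,304,226),(9,282,281),(10,234,318)],(279,265,288,272,100))
fit('scene',(290,205),400,[(0,470,204),(1,472,253),(2,499,295),(3,546,317),(4,604,316),(5,664,305),(6,693,264),(7,702,223),(8,677,182)],(304,220,311,229,75))
# line by hand
for n,off,l in(('top',(261,250),[(198,190),(262,172)]),('scene',(290,205),[(161,218),(187,167)])):
    g=onplane(n,[[(x+.5)/10-.5+off[0],(y+.5)/10-.5+off[1]] for x,y in l],.07);d=g[1]-g[0];print(n,np.degrees(np.arctan2(d[1],d[0])))
```

```text
top centre [ 0.4943 -0.0154] r 0.0264 yaw -11.1 res mm [ 2.  -1.3 -0.4  1.2 -0.2  0.9 -0.3  0.6 -0.3 -0.2 -1.3  0.7  0.7 -0.5
 -0.1 -0.3 -1.  -1.3 -0.2 -0.1  1.   0.3] n dir 6.99 n from centre 6.89 linemid [ 0.4976 -0.0234]
scene centre [ 0.5018 -0.0229] r 0.0097 yaw 107.1 res mm [ 34.   -7.   19.    6.6   2.9  16.6 -10.1  19.8 -17.9  15.5 -22.2   6.8
 -14.4  -6.9  -3.4 -20.5  12.1 -30.9] n dir 4.87 n from centre 2.28 linemid [ 0.4969 -0.0237]
top -72.9310086052226
scene 109.70214053317403
```

The dimmer readings are 6.9 to 7.06, so it is at 7. Next is the loupe: lens centre (.4835,.3008), long-axis azimuth about -11°, grip at (.410,.315) with the jaw azimuth at 79°.

```bash
python3 -m creep '-0.36 -0.08 -0.8 0 -0.24 0;-0.36 -0.08 -0.8 0 -0.24 0;-0.36 -0.08 -0.8 0 -0.24 0;-0.36 -0.08 -0.8 0 -0.24 0;-0.36 -0.08 -0.8 0 -0.24 0' 0.2; python3 go.py .41 .315 .12 79
```

```text
clock: 7.8
eef_pos: [0.4304, 0.0334, 0.1736]
tcp_rot: [0.394, -0.394, 0.587, -0.587]
ft_force: [1.7, -0.5, 0.0]
gripper_width: 0.0511
tcp [0.4304 0.0334 0.1736] q [ 0.077  0.094 -0.323  1.154  0.     2.037] F [ 1.7 -0.5  0. ] w 0.0511
row [-0.8429  0.1789 -0.4185] [-0.000e+00 -5.626e-01 -1.000e-04]
```

```bash
python3 -m creep '-0.84 0.17 -0.42 0 -0.5 0;-0.84 0.17 -0.42 0 -0.5 0;-0.84 0.17 -0.42 0 -0.5 0;-0.84 0.17 -0.42 0 -0.5 0;-0.84 0.17 -0.42 0 -0.5 0' ; python3 go.py .41 .315 .12 79
```

```text
clock: 8.3
eef_pos: [0.4129, 0.2789, 0.1285]
tcp_rot: [-0.582, 0.582, -0.402, 0.402]
ft_force: [1.5, 0.7, -0.2]
gripper_width: 0.0509
tcp [0.4129 0.2789 0.1285] q [ 0.594  0.253 -0.247  1.071  0.     1.803] F [ 1.5  0.7 -0.2] w 0.0509
row [-0.1159  0.0282  0.0336] [ 1.000e-04 -3.237e-01 -1.000e-04]
```

```bash
python3 -m creep '-0.1 0.1 0.035 0 -0.3 0;-0.1 0.1 0.035 0 -0.3 0;-0.1 0.1 0.035 0 -0.3 0;-0.1 0.1 0.035 0 -0.3 0;-0.1 0.1 0.035 0 -0.3 0'; python3 -m creep '0 0 0 0 -0.04 0;0 0 0 0 -0.04 0;0 0 0 0 -0.04 0' ; python3 go.py .41 .315 .06 79
```

```text
clock: 8.8
eef_pos: [0.4127, 0.3086, 0.0985]
tcp_rot: [-0.688, 0.689, -0.161, 0.161]
ft_force: [0.4, 0.6, -0.4]
gripper_width: 0.0513
clock: 9.1
eef_pos: [0.4134, 0.3081, 0.0989]
tcp_rot: [-0.697, 0.697, -0.121, 0.121]
ft_force: [-0.6, -0.1, -0.1]
gripper_width: 0.0514
tcp [0.4134 0.3081 0.0989] q [ 0.64   0.308 -0.251  1.012  0.     0.985] F [-0.6 -0.1 -0.1] w 0.0514
row [-0.0183  0.1295  0.018 ] [ 0.0001 -0.0485 -0.0001]
```

```bash
python3 -m creep '-0.018 0.13 0.018 0 -0.048 0;-0.018 0.22 0.018 0 -0.048 0;-0.018 0.28 0.018 0 -0.048 0;-0.018 0.28 0.018 0 -0.048 0'; python3 go.py .41 .315 .004 79
```

```text
clock: 9.5
eef_pos: [0.4091, 0.3135, 0.0129]
tcp_rot: [-0.703, 0.705, -0.069, 0.067]
ft_force: [-0.6, 0.2, 0.3]
gripper_width: 0.0513
tcp [0.4091 0.3135 0.0129] q [ 0.654  0.396 -0.367  0.812  0.     0.847] F [-0.6  0.2  0.3] w 0.0513
row [0.0019 0.0297 0.0057] [ 0.001  -0.0005 -0.0009]
```

```bash
python3 -m creep '0 0.028 0.004 0 0 0;0 0.028 0.004 0 0 0;0 0.028 0.004 0 0 0' -0.3; python3 -m creep '0 0 0 0 0 0;0 0 0 0 0 0;0 0 0 0 0 0;0 0 0 0 0 0;0 0 0 0 0 0' -1; python3 -m creep '0 0 0 0 0 0;0 0 0 0 0 0;0 0 0 0 0 0;0 0 0 0 0 0;0 0 0 0 0 0'; python3 go.py .41 .315 .004 79
```

```text
clock: 9.8
eef_pos: [0.4115, 0.3157, 0.0074]
tcp_rot: [0.704, -0.704, 0.067, -0.068]
ft_force: [0.2, 0.5, -0.1]
gripper_width: 0.0299
clock: 10.3
eef_pos: [0.4116, 0.3157, 0.0077]
tcp_rot: [0.704, -0.703, 0.067, -0.068]
ft_force: [-1.8, -0.3, 8.6]
gripper_width: 0.0159
clock: 10.8
eef_pos: [0.4116, 0.3158, 0.0077]
tcp_rot: [0.704, -0.703, 0.067, -0.068]
ft_force: [-1.8, -1.0, 8.1]
gripper_width: 0.0162
tcp [0.4116 0.3158 0.0077] q [ 0.654  0.403 -0.371  0.795  0.     0.846] F [-1.8 -1.   8.1] w 0.0162
row [-0.0048  0.0123 -0.0035] [-0.0004  0.0001  0.0003]
```

```bash
python3 -m creep '0 -0.05 0 0 0 0;0 -0.12 0 0 0 0;0 -0.22 0 0 0 0;0 -0.34 0 0 0 0;0 -0.46 0 0 0 0'; python3 -m creep '0 -0.1 0 0 0 0;0 -0.2 0 0 0 0;0 -0.2 0 0 0 0;0 -0.2 0 0 0 0';python3 go.py .411 .315 .2 79
python3 - <<'E'
from h import *
t=snap('top','t3.png');s=snap('scene','s3.png')
cv2.imwrite('pics/c3.png',np.hstack([cv2.resize(t[200:350,60:210],(400,400),interpolation=cv2.INTER_CUBIC),cv2.resize(s[40:190,290:440],(400,400),interpolation=cv2.INTER_CUBIC)]))
E
```

```text
clock: 11.3
eef_pos: [0.411, 0.3152, 0.1465]
tcp_rot: [0.704, -0.704, 0.068, -0.068]
ft_force: [0.9, 0.7, -2.0]
gripper_width: 0.0159
clock: 11.7
eef_pos: [0.4114, 0.3155, 0.2051]
tcp_rot: [0.704, -0.704, 0.067, -0.068]
ft_force: [-0.4, -0.0, -1.2]
gripper_width: 0.0159
tcp [0.4114 0.3155 0.2051] q [ 0.654  0.256 -0.046  1.268 -0.     0.846] F [-0.4 -0.  -1.2] w 0.0159
row [-0.0011  0.0171 -0.002 ] [-0.0003  0.0002  0.0003]
```

View pics/c3.png

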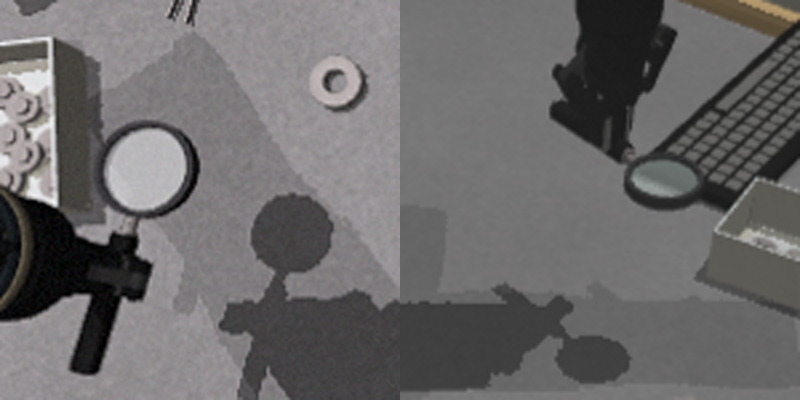

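The loupe is held and clear: its glass is at (148,170) in the top half and (664,179) in the scene half, with the handle end at (86,365) and about (556,112). I'll triangulate lens centre and handle end for tilt and offset.

```bash
cat > tri.py <<'E'
from h import *
def tri(a,b):
    o1,d1=ray('top',[a]);o2,d2=ray('scene',[b]);d1,d2=d1[0],d2[0]
    t=np.linalg.lstsq(np.c_[d1,-d2],o2-o1,rcond=None)[0];p,q=o1+t[0]*d1,o2+t[1]*d2
    return (p+q)/2,np.linalg.norm(p-q)
E
python3 - <<'E'
from tri import *
T=lambda x,y:[(x+.5)*.375-.5+60,(y+.5)*.375-.5+200]
S=lambda x,y:[(x-400+.5)*.375-.5+290,(y+.5)*.375-.5+40]
l,e=tri(T(148,170),S(664,179));h,e2=tri(T(86,365),S(556,112));d=l-h
print('lens',l.round(4),e.round(4),'handle end',h.round(4),e2.round(4),'len',np.linalg.norm(d).round(4),'az',np.degrees(np.arctan2(d[1],d[0])),'pitch up',np.degrees(np.arcsin(d[2]/np.linalg.norm(d))))
p,r=tcp();print('lens in tool',r.inv().apply(l-p).round(4), p)
# expected level rim in scene, extents (crop px)
a=np.linspace(0,2*np.pi,60)
for pit in(-6,-3,0,3,6):
    n=np.array([d[0],d[1],0]);n/=np.linalg.norm(n);s=np.array([-n[1],n[0],0]);q=np.radians(pit);f=n*np.cos(q)+np.array([0,0,np.sin(q)])
    c=lambda k,off:(proj(k,l+.030*(np.cos(a)[:,None]*f+np.sin(a)[:,None]*s)))
    for k in('scene','top'):
        uv=c(k,0);el=cv2.fitEllipse(uv.astype(np.float32));print(pit,k,np.round(el[1],2),round(el[2],1))
for n,(x0,y0,x1,y1),seed in(('scene',(370,90,410,125),(389,107)),('top',(92,240,140,285),(115,264))):
    im=cv2.imread('pics/%s3.png'%n[0]);g=cv2.resize(im[y0:y1,x0:x1],None,fx=6,fy=6,interpolation=cv2.INTER_CUBIC).max(2);v=g[(seed[1]-y0)*6,(seed[0]-x0)*6]
    m=(g>(v+60)/2).astype(np.uint8);_,lab=cv2.connectedComponents(m);m=(lab==lab[(seed[1]-y0)*6,(seed[0]-x0)*6]).astype(np.uint8)
    ct=max(cv2.findContours(m,0,1)[0],key=cv2.contourArea);el=cv2.fitEllipse(ct);print(n,v,'glass centre',(np.array(el[0])+.5)/6-.5+[x0,y0],np.array(el[1])/6,el[2])
E
```

```text
lens [0.4836 0.3001 0.2043] 0.0016 handle end [0.3414 0.3283 0.2028] 0.0031 len 0.1451 az -11.212670565015591 pitch up 0.562463036106907
lens in tool [ 0.0744 -0.0005 -0.0008] [0.41077643 0.31506426 0.20381898]
-6 scene [16.16 24.92] 99.8
-6 top [28.66 32.58] 58.4
-3 scene [15.46 24.95] 96.8
-3 top [29.08 32.3 ] 56.3
0 scene [14.72 24.98] 94.0
0 top [29.46 31.98] 54.1
3 scene [13.94 25.02] 91.3
3 top [29.81 31.62] 51.9
6 scene [13.12 25.05] 88.8
6 top [30.12 31.21] 49.2
scene 106 glass centre [388.53565725 106.60849253] [13.61416245 24.64495341] 94.15167999267578
top 186 glass centre [114.19027964 263.10621643] [28.70044708 31.98318481] 41.38380432128906
```

Run:
```python
import cv2,numpy as np
t=cv2.imread('pics/t3.png');s=cv2.imread('pics/s3.png')
g=lambda im,x,y:cv2.resize(cv2.convertScaleAbs(im[y:y+30,x:x+40],alpha=1.6 if im is s else 1),(400,300),interpolation=cv2.INTER_CUBIC)
cv2.imwrite('pics/c4.png',np.vstack([np.hstack([g(t,252,152),g(s,371,215)]),np.hstack([g(t,246,213),g(s,333,224)])]))
```

```text
(no output)
```

View pics/c4.png

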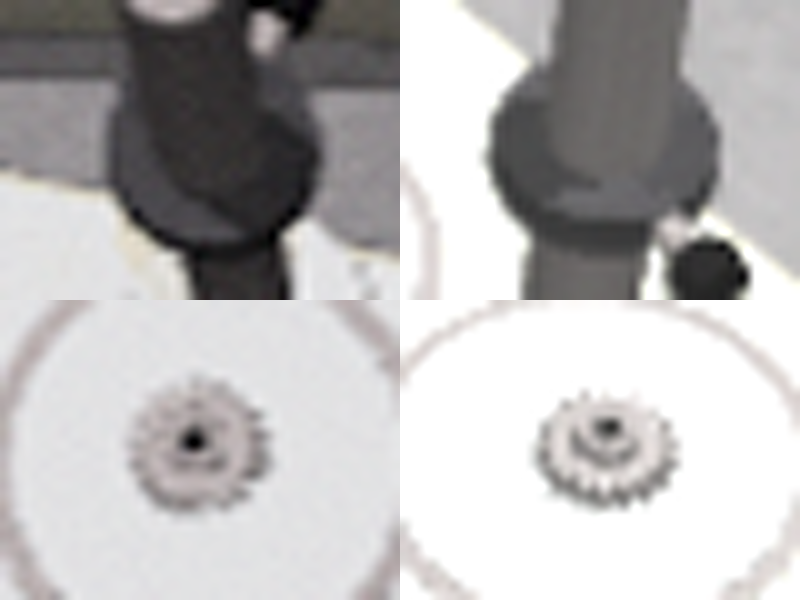

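Collar in the scene crop: sides at 489 and 719, front of its top rim at y≈212, front of its lower rim at y≈250. Top crop: sides at 107 and 322, bottom at 250. Gear bore at (193,440) top and (607,428) scene. I'll solve the collar height from the rim extremes, using the post top (280 mm) as a check.

Run:
```python
from tri import *
from scipy.optimize import brentq
P0=np.array([.7003,.0001]);a=np.linspace(0,2*np.pi,181)
circ=lambda P,r,z:np.c_[P[0]+r*np.cos(a),P[1]+r*np.sin(a),0*a+z]
vs={'scene':(215+25.05-.5,215+21.25-.5),'top':(152+25.05-.5,None)}
for P in (P0,P0+[.002,0],P0+[0,.002]):
  for n in vs:
    vb,vt=vs[n];f=lambda z,v:proj(n,circ(P,.023,z))[:,1].max()-v
    zb=brentq(f,.05,.27,args=(vb,));uv=proj(n,circ(P,.023,zb+.006));print(P,n,'mid z from low rim',round(zb+.006,4),'from top rim',round(brentq(f,.05,.27,args=(vt,))-.006,4) if vt else '', 'u ext',uv[:,0].min().round(1),uv[:,0].max().round(1))
print('measured u ext scene',371+8.95-.5,371+31.95-.5,'top',252+10.75-.5,252+32.25-.5)
T=lambda x,y:[(x+.5)/(400/120)-.5+210,(y+.5)/(533/160)-.5+140]
S=lambda x,y:[(x-400+.5)/(400/150)-.5+280,(y+.5)/(347/130)-.5+180]
print('post top: meas',T(197,25),S(712,35),'pred',proj('top',[*P0,.28]),proj('scene',[*P0,.28]))
print('flange bottom v: pred',proj('scene',circ(P0,.03,.046))[:,1].max(),'meas',S(0,263)[1],'u',proj('scene',circ(P0,.03,.046))[:,0].min(),proj('scene',circ(P0,.03,.046))[:,0].max(),'meas',S(646,0)[0],S(720,0)[0])
g=([246+19.35-.5,213+14.05-.5],[333+20.75-.5,224+12.85-.5])
print('gear',tri(*g),onplane('top',[g[0]],.056),onplane('scene',[g[1]],.056))
```

```text
[7.003e-01 1.000e-04] scene mid z from low rim 0.1773 from top rim 0.1767 u ext 379.1 402.3
[7.003e-01 1.000e-04] top mid z from low rim 0.1867 from top rim  u ext 261.6 283.5
[7.023e-01 1.000e-04] scene mid z from low rim 0.1788 from top rim 0.1782 u ext 380.0 403.3
[7.023e-01 1.000e-04] top mid z from low rim 0.1808 from top rim  u ext 261.9 283.7
[0.7003 0.0021] scene mid z from low rim 0.1755 from top rim 0.175 u ext 379.6 402.8
[0.7003 0.0021] top mid z from low rim 0.1866 from top rim  u ext 260.7 282.6
measured u ext scene 379.45 402.45 top 262.25 283.75
post top: meas [268.75, 147.1547842401501] [396.6875, 192.79971181556195] pred [[268.94296424 147.86865648]] [[396.18325008 191.72590349]]
flange bottom v: pred 279.78690877644095 meas 278.21757925072046 u 371.0634556168868 398.6157811810057 meas 371.9375 399.6875
gear (array([0.59552767, 0.02398495, 0.05579217]), np.float64(0.000855500395094812)) [[0.5957773  0.02428837 0.056     ]] [[0.59539843 0.02345754 0.056     ]]
```

```bash
python3 go.py .5228 .0389 .2 79; python3 -m creep '0.45 0 -0.65 0 0 0;0.45 0 -0.65 0 0 0;0.45 0 -0.65 0 0 0;0.45 0 -0.65 0 0 0;0.45 0 -0.65 0 0 0';python3 -m creep '0 0 0 0 0 0;0 0 0 0 0 0'; python3 go.py .5228 .0389 .1775 79
```

```text
tcp [0.4108 0.3151 0.2038] q [ 0.654  0.257 -0.047  1.268  0.     0.846] F [-0.7 -0.4 -2. ] w 0.016
row [ 0.5416  0.0131 -0.8328] [ 0.0003  0.0002 -0.0003]
clock: 12.3
eef_pos: [0.5067, 0.0955, 0.2036]
tcp_rot: [-0.704, 0.704, -0.068, 0.067]
ft_force: [-0.4, 1.0, -1.1]
gripper_width: 0.0159
clock: 12.5
eef_pos: [0.5063, 0.0976, 0.2037]
tcp_rot: [-0.704, 0.704, -0.069, 0.068]
ft_force: [-0.1, 0.9, -1.4]
gripper_width: 0.0161
tcp [0.5063 0.0976 0.2037] q [ 0.19   0.253 -0.053  1.267  0.     0.383] F [-0.1  0.9 -1.4] w 0.0161
row [ 0.0918  0.0871 -0.1813] [ 0.0002 -0.0004 -0.0006]
```

```bash
python3 -m creep '0.03 0.02 -0.06 0 0 0;0.06 0.05 -0.12 0 0 0;0.092 0.087 -0.181 0 0 0;0.092 0.087 -0.181 0 0 0;0.092 0.087 -0.181 0 0 0';python3 -m creep '0 0 0 0 0 0;0 0 0 0 0 0;0 0 0 0 0 0'; python3 go.py .5228 .0389 .1775 79
python3 - <<'E'
from h import *
t=snap('top','t5.png');s=snap('scene','s5.png')
cv2.imwrite('pics/c5.png',np.hstack([cv2.resize(t[150:250,220:320],(400,400),interpolation=cv2.INTER_CUBIC),cv2.resize(cv2.convertScaleAbs(s[180:260,325:405],alpha=1.5),(400,400),interpolation=cv2.INTER_CUBIC)]))
E
```

```text
clock: 13.0
eef_pos: [0.5228, 0.0406, 0.1782]
tcp_rot: [0.704, -0.704, 0.068, -0.067]
ft_force: [-0.3, 0.0, -0.6]
gripper_width: 0.0161
clock: 13.3
eef_pos: [0.5234, 0.0404, 0.1789]
tcp_rot: [0.704, -0.704, 0.067, -0.067]
ft_force: [-0.2, 0.3, -1.3]
gripper_width: 0.0162
tcp [0.5234 0.0404 0.1789] q [ 0.077  0.279 -0.082  1.21   0.     0.267] F [-0.2  0.3 -1.3] w 0.0162
row [-0.0012  0.0047 -0.0053] [-0.0001  0.0005  0.0001]
```

View pics/c5.png

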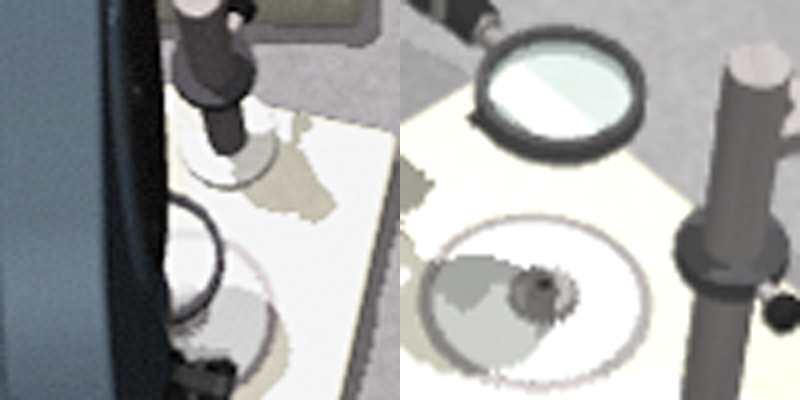

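In the scene half the lens rim spans x 474–646 and y 23–164, with the collar at 674–790 and its bottom at y 300. The top half sees only the right part of the rim, at x 224. Comparing those with what the expected position predicts:

Run:
```python
from tri import *
p,r=tcp();a=np.linspace(0,2*np.pi,181)
def ext(n,c,rad,h):
    uv=np.vstack([proj(n,np.c_[c[0]+rad*np.cos(a),c[1]+rad*np.sin(a),0*a+c[2]+k]) for k in(-h,h)]);return np.r_[uv.min(0),uv.max(0)].round(2)
c=p+[.0728,-.015,-.001];print('expected lens',c.round(4))
S=lambda x,y:np.array([(x-400+.5)/5-.5+325,(y+.5)/5-.5+180])
print('lens scene pred',ext('scene',c,.036,.006),'meas',S(474,23),S(646,164))
for d in np.eye(3)*.003: print(' +3mm',d, (ext('scene',c+d,.036,.006)-ext('scene',c,.036,.006)).round(2))
print('collar pred @.1765',ext('scene',[.7003,.0001,.1765],.023,.006),'meas l,r,b',S(674,0)[0],S(790,0)[0],S(0,300)[1])
print('top lens pred',ext('top',c,.036,.006),'right meas',224.5/4-.5+220)
```

```text
expected lens [0.5963 0.0251 0.1778]
lens scene pred [339.29 184.28 373.92 212.7 ] meas [339.4 184.2] [373.8 212.4]
 +3mm [0.003 0.    0.   ] [1.11 0.62 1.17 0.67]
 +3mm [0.    0.003 0.   ] [ 0.88 -0.75  0.84 -0.82]
 +3mm [0.    0.    0.003] [ 0.03 -1.03  0.1  -1.  ]
collar pred @.1765 [378.84 218.52 402.63 239.8 ] meas l,r,b 379.4 402.6 239.6
top lens pred [241.38 196.45 276.63 231.44] right meas 275.625
```

```bash
python3 -m creep '-0.001 0.003 -0.006 0 0 0;-0.001 0.003 -0.006 0 0 0;-0.001 0.003 -0.006 0 0 0;-0.001 0.003 -0.006 0 0 0;-0.001 0.003 -0.006 0 0 0';python3 -m creep '0 0 0 0 0 0;0 0 0 0 0 0;0 0 0 0 0 0;0 0 0 0 0 0;0 0 0 0 0 0'; python3 go.py .5228 .0389 .1775 79
python3 - <<'E'
from h import *
s=snap('scene','s6.png');cv2.imwrite('pics/c6.png',cv2.resize(cv2.convertScaleAbs(s[170:270,280:430],alpha=1.5),(750,500),interpolation=cv2.INTER_CUBIC))
a=cv2.imread('pics/s5.png')
print('collar/gear change',np.abs(s[225:255,335:400].astype(int)-a[225:255,335:400]).mean(), ctrl.state()['dq'].round(4), ctrl.state()['torque'].round(2))
E
```

```text
clock: 13.9
eef_pos: [0.5228, 0.038, 0.1777]
tcp_rot: [0.704, -0.704, 0.067, -0.068]
ft_force: [-0.0, -0.2, -1.3]
gripper_width: 0.016
clock: 14.4
eef_pos: [0.5228, 0.038, 0.1777]
tcp_rot: [-0.704, 0.704, -0.067, 0.067]
ft_force: [-0.6, -0.1, -0.7]
gripper_width: 0.0159
tcp [0.5228 0.038  0.1777] q [ 0.073  0.278 -0.086  1.207 -0.     0.264] F [-0.6 -0.1 -0.7] w 0.0159
row [-0.0005  0.0006  0.0029] [ 0.      0.0003 -0.    ]
collar/gear change 1.3577777777777778 [-0.      0.001  -0.0012 -0.0009  0.0007  0.0008] [0.02 0.07 0.01]
```

View pics/c6.png

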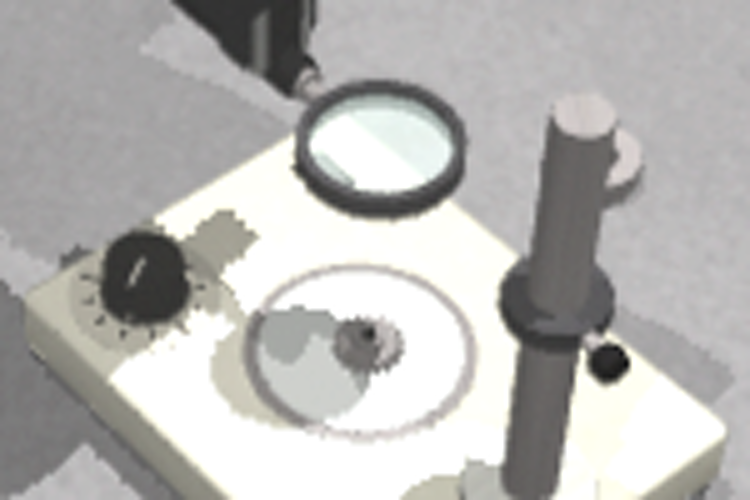

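The last picture shows the lens (380,147) held steady and level above the stage, clear of the collar (557,305). The knob line is unchanged and the gear hasn't moved. Handing in.

```bash
python3 -c "
from rig import ctrl
print(ctrl.hand_in())"
```

```text
the job is handed in; nothing more can be done
None
```

I turned the dimmer to 7, then picked up the loupe by its handle. I handed in at about 14.4 s while holding it level and still over the gear.

- **Dimmer:** five readings from the two views gave 6.89 to 7.06. The angle the gripper turned suggests 6.86, but that rests on a rough reading of where the knob started. A fit to the tick marks in the scene view failed, so I used only the line's direction there.
- **Position over the gear:** the lens centre is at about (0.596, 0.023) m, and the gear measures (0.5955, 0.0240) m. Before the last 2–3 mm correction, the lens outline in the scene view matched the prediction to 0.3 px. The top view was about 1 px off, roughly 2 mm in y, and the arm hid most of the lens there. I did not measure the outline again after the correction.
- **Height:** the lens is at about 0.177 m. The collar measures about 0.1765 m in the scene view. The top view gave 0.187 m, but I set that aside because it is much less sensitive to height.
- **Level and still:** tilt measured under 1° after the lift, and joint speeds were about zero at the end. The wrist force was around 1 N, which is the loupe's weight.
- **Bystanders:** in the last picture the gear is in place and nothing touches the loupe but the fingers. I did not compare the other bench items picture by picture; no move went near them, apart from passing high above.

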